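# Try grinder arbor sleeves on a stepped gauge pin and sort them

### The job

Try each of the two aluminium sleeves on the stepped gauge pin: lower it over the pin as far as it will go without forcing it, and let it rest there for a moment. A sleeve that goes fully home against the blue base is good, so stand it upright in the white box; one that stops at the step halfway down is for rework, so stand it upright in the red tray. Try and put away one sleeve before you try the other, and leave everything else on the bench where it is.

Things in the scene. Friction and masses are not known exactly. Their poses are not given: they have to be found in the camera images.
- sleeve_a: one of two look-alike plain aluminium sleeves (tubes), 46 mm outside diameter, 70 mm long, bore right through, standing upright on the green mat (3 mm thick). Its bore is either 31 mm, which passes over the whole gauge pin, or 22 mm, which passes over the thin upper part only; which it is must be found on the gauge. Origin: centre of its lower end; z along its axis, up
- sleeve_b: one of two look-alike plain aluminium sleeves (tubes), 46 mm outside diameter, 70 mm long, bore right through, standing upright on the green mat (3 mm thick). Its bore is either 31 mm, which passes over the whole gauge pin, or 22 mm, which passes over the thin upper part only; which it is must be found on the gauge. Origin: centre of its lower end; z along its axis, up
- gauge: stepped gauge pin standing upright in the middle of a blue square base (100 x 100 x 12 mm), fixed to the bench. From the base up: a thick part 27 mm in diameter and 36 mm high, a flat step, a thin part 18 mm in diameter and 20 mm high, and a 12 mm cone that narrows to 6 mm; 80 mm high in all. Origin: centre of the base's underside; z up along the pin
- gauge_seat (a point): point on the pin's axis at the top face of the base (12 mm above the bench): the lower end of a sleeve that goes fully home comes here
- gauge_step (a point): point on the pin's axis at the level of the step (48 mm above the bench): the lower end of a sleeve with the smaller bore stops here
- white_box: shallow open white box for good sleeves, 120 mm (its x) by 140 mm (its y), walls 25 mm high and 4 mm thick, floor a few mm thick; fixed to the bench. Origin: centre of its underside; z up
- red_tray: shallow open red tray for sleeves that need rework, 120 mm (its x) by 140 mm (its y), walls 25 mm high and 4 mm thick, floor a few mm thick; fixed to the bench. Origin: centre of its underside; z up
- flange: bystander: dark steel ring flange lying flat, 68 mm in diameter, 16 mm high. Origin: centre of its underside
- scissors: bystander: scissors with black handles lying flat, about 175 mm long, 9 mm high. Origin: underside at the pivot; x towards the points
- wheel: bystander: green grinding wheel lying flat, 150 mm in diameter, 20 mm thick. Origin: centre of its underside
- mug: bystander: blue mug, 80 mm in diameter, 95 mm high, handle at its +y. Origin: centre of its underside
- screwdriver: bystander: screwdriver with an orange handle lying flat, about 200 mm long along its x. Origin: on its underside, near the middle
- whetstone: bystander: two-layer whetstone, 50 x 170 x 28 mm, long along its y. Origin: centre of its underside
Things that resemble listed ones, but are neither listed nor needed, are in the scene too. Leave any yellow look-alike of the sleeve_b alone.

How it is judged:
By the outcome, as a careful person would: the job done as asked, in the order asked, and still so for the second after the job is handed in, with the robot touching nothing.
It also fails if it takes over 72 s, if anything falls off the work surface, if the arm or the gripper's body presses on something with over 40 N, if the wrist force passes 120 N, or if a joint passes its speed limit or range.

### The arm

A 7-joint arm with a two-finger parallel gripper is mounted at the origin on the work surface. World frame = base frame: x ahead of the robot, y to its left, z up, the work surface at z = 0. Lengths are in m, angles in rad, forces in N, time in s.
With the tool pointing down it reaches from about 0.4 to 0.85 m from the base axis. Payload 10.4 kg.
Tool frame: the origin (TCP) lies at the very end of the fingers, on their centre line; the grasp point (between the pads) lies 19 mm behind it (manip.grip_point_offset is the distance from the TCP to the grasp point, in m); z points along the fingers, y is the line along which they close (so a half turn about z gives the same grasp; the last joint's range is limited). The gripper opens to 85 mm and grips with 20 to 120 N. Pads are 22 mm wide; open, the fingers measure 114 mm over their backs; the gripper's body (76 mm by 85 mm) begins 54 mm behind the grasp point. The pads swing forward as they close: fully open they stand 13 mm farther back than shut.
Start: joints at [-1.206, 0.332, -0.065, 1.46, 0.022, 1.35, -0.088], TCP at [0.236, 0.579, 0.231] pointing down, gripper open.
Joint ranges: [-2.6, 2.6], [-0.5, 2.12], [-1.47, 1.34], [0.16, 2.42], [-1.27, 4.41], [0.06, 2.06], [-2.6, 2.6]. Speed limits (rad/s): [2.22, 2.22, 2.79, 2.79, 3.14, 3.14, 3.14].

### API

Orientations are given as a unit quaternion [x, y, z, w].
In Python, from workcell import manip gives the robot as it stands. The module is installed in compiled form; this text tells all that it offers.
- The arm moves only by the tool step_arm, never from a script. Its argument "moves" is a list of rows, each a list of 7 numbers: the closure, from 0 (fully open) to 1 (shut), then the shift along the world's x, y, z in mm, then the turn, a rotation vector about the world's x, y, z in rad. In form: [[grip, tx, ty, tz, ax, ay, az], ...]. A call has 1 to 10 rows; each row is the pose to reach, as a shift and turn from the pose commanded when the call began; what a row does not reach only later rows make up. A row lasts 1/10 s, in which the tool goes at most 50 mm and 8.59 degrees, less where a joint would pass 70% of its speed; a pose out of reach is approached as far as the arm can. A call with a gripper value outside its range is refused whole. The fingers move at their own pace and stop on an object; "grip_force" is the grip in N (left out, the last holds). Time passes only in rows, so rows that repeat a pose let the fingers close. It gives the time, the measured TCP pose, the force, the opening and the grip force at its end, in the units of the state.
- manip.get_obs(): the state, without advancing time (a new reading comes with each control period).
- manip.camera(name): name is "scene" or "side" or "wrist"; returns a dict with "image" (480x640x3 uint8, blue, green, red), "K" (3x3 intrinsics, pixels), "rvec" (rotation vector, rad) and "tvec" (3), from world to camera coordinates, as OpenCV has them; the wrist camera has in their place "mount" (4x4, takes a point from camera to tool coordinates, whose origin is the TCP and whose axes are the flange's). Camera axes: x right, y down, z forward; pixel columns grow to the right and rows downward; lengths in m; the calibration is good to about 2 mm. The wrist camera is an equidistant fisheye: a pixel r from the principal point sees the ray r / f radians off the axis. A picture is of the moment at which its call begins: read the wrist's pose just before it. There is no depth.
- manip.hand_in(): hands the job in; it is judged then, once.
The state is a dict: "clock": time; "joint_pos": joint angles; "joint_velocities": joint speeds; "tau": joint torques, N m; "position": TCP position; "ee_rot": TCP orientation; "ft_force": force on the tool from outside, world axes, zero at the start; "torque": the same for the moment, N m; "grip_width": opening from 0.0 (shut) to 1.0 (fully open); "grasp_force": force on a finger pad.
Only numpy, scipy, OpenCV 4.12 (cv2) and the standard library are available. Lean on these libraries where they do the work, as an engineer would, in place of code of your own. Each camera call takes 0.05 s, during which the arm holds its last target. There are 200 camera calls.

## Working session

There is one attempt and no reset: what is moved stays moved. The work goes in short steps, Python scripts to look and compute and a tool call to move; the robot and the scene stay as the last step left them, time stands still between calls to the robot, and variables do not carry over. Pictures are saved under pics/ and viewed, at most 10 in all, crops included, and the job is handed in when it is done.

Besides the shell and the picture viewer there is one more tool, called after "Call:" by a JSON object that holds its "api" and its "payload", one argument or row to a line. step_arm: Moves the arm, as the interface text tells. Its arguments: {"type":"object","properties":{"moves":{"type":"array","items":{"type":"array","items":{"type":"number"}}},"grip_force":{"type":"number"}},"required":["moves"]}

```bash
mkdir -p pics
python3 - <<'E'
from workcell import manip
import cv2,pickle
o=manip.get_obs();print({k:o[k] for k in('clock','position','ee_rot','grip_width','ft_force')})
d={}
for n in('scene','side'):
    c=manip.camera(n);d[n]=c;cv2.imwrite(f'pics/{n}0.png',c['image']);print(n,c['K'],c['rvec'],c['tvec'])
pickle.dump(d,open('c0.pkl','wb'))
print(manip.grip_point_offset)
E
```

```text
{'clock': 0.0, 'position': array([0.23620942, 0.57822747, 0.23050467]), 'ee_rot': array([ 1.92658100e-01,  9.81265673e-01, -7.25928014e-04, -9.09512919e-05]), 'grip_width': 0.9999480063723778, 'ft_force': array([-0.13362642, -0.2353521 , -0.63077463])}
scene [[568.22495956   0.         322.54716282]
 [  0.         568.22495956 233.19846749]
 [  0.           0.           1.        ]] [ 1.68214467  1.93265446 -0.74393936] [ 0.14368235 -0.34788472  1.73673968]
side [[542.55559446   0.         322.19520612]
 [  0.         542.55559446 233.1983869 ]
 [  0.           0.           1.        ]] [ 2.13756067 -0.1355316   0.07220905] [-0.57896007  0.05238567  1.14896668]
0.0187
```

View pics/scene0.png

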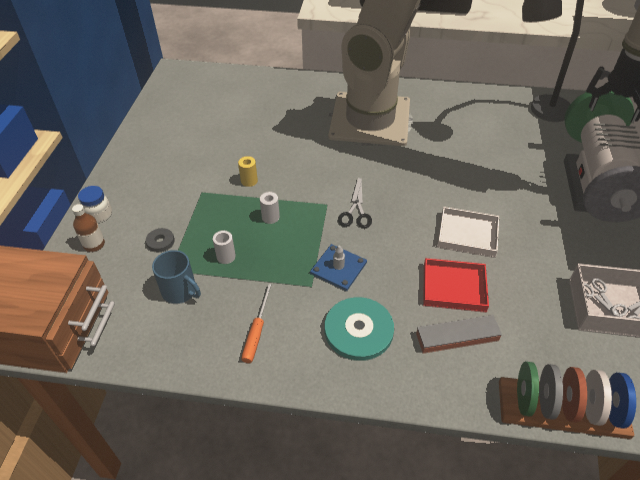

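View pics/side0.png

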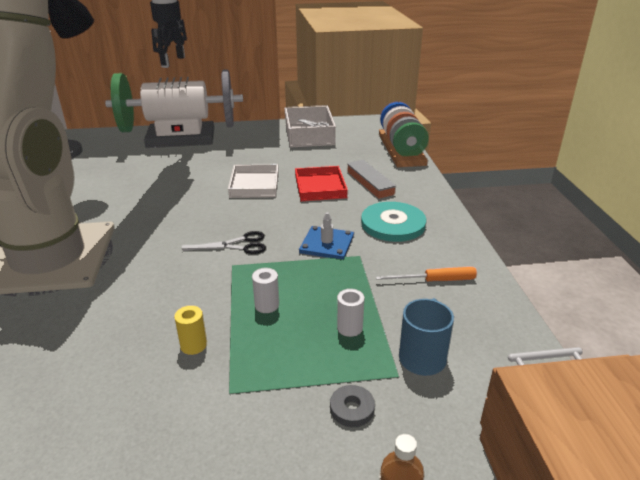

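Scene view: there are two grey sleeves on the green mat, at (270,208) and (224,247). The yellow one at (248,171) is off the mat, so it is the look-alike to leave alone. The gauge is at (339,262). The empty shallow white box is at (468,231); the greyish box at (610,300) is full of parts, so it isn't the one meant. The red tray is at (456,285). I'll confirm with enlarged crops.

Run:
```python
import cv2,pickle,numpy as np
d=pickle.load(open('c0.pkl','rb'))
r=lambda n,x,y,w,h:cv2.resize(d[n]['image'][y:y+h,x:x+w],(w*4,h*4),interpolation=cv2.INTER_CUBIC)
a=np.hstack([r('scene',190,180,100,90),r('scene',300,230,100,90-0)]);b=np.hstack([r('side',240,260,140,60)[:, :400],r('side',290,205,100,60)])
cv2.imwrite('pics/z1.png',np.vstack([a,b]))
b=np.vstack([r('scene',415,195,100,125)]);c=r('side',220,155,140,50);c=cv2.resize(c,(400,143))
cv2.imwrite('pics/z2.png',np.hstack([b,r('side',220,150,100,125)]))
```

```text
(no output)
```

View pics/z1.png

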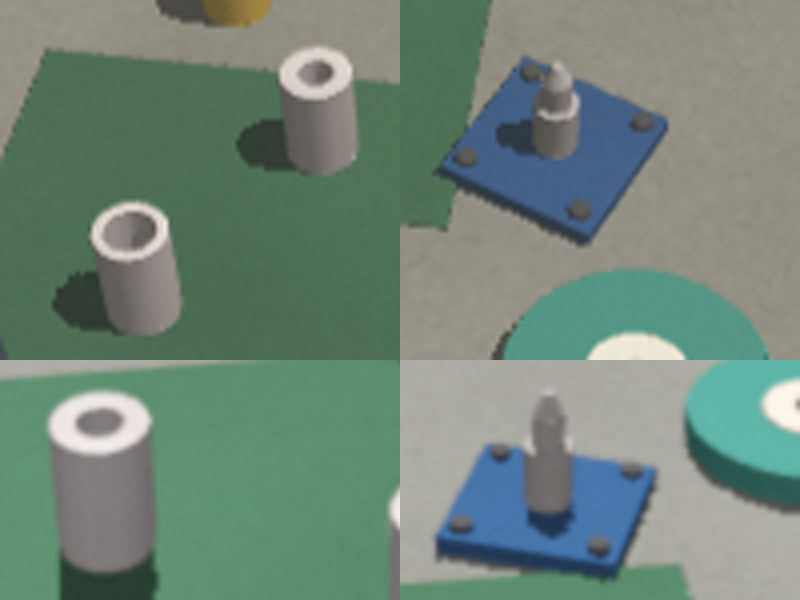

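View pics/z2.png

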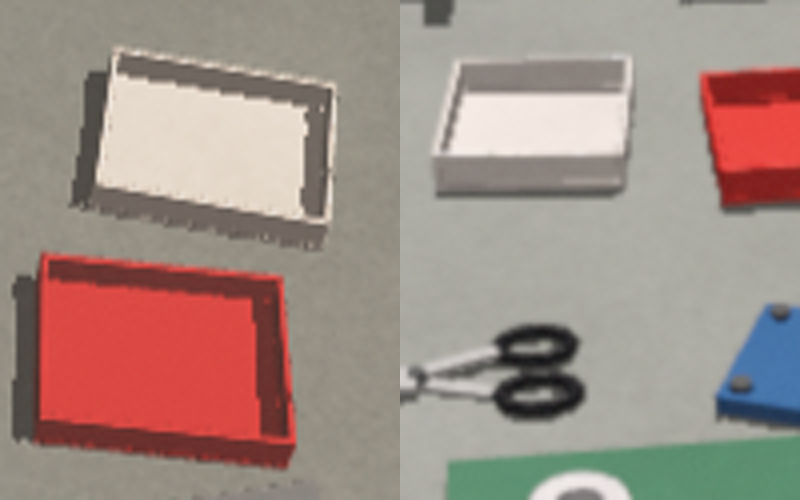

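The crops confirm it: two plain aluminium tubes on the mat, the stepped pin on the blue base, and the empty white box and red tray. Next I'll compute positions.

```bash
cat > h.py <<'E'
import cv2,numpy as np,pickle
from scipy.spatial.transform import Rotation as R
def plane(c,uv,z):
    uv=np.atleast_2d(np.array(uv,float));M=cv2.Rodrigues(np.array(c['rvec'],float))[0];o=-M.T@np.ravel(c['tvec'])
    d=np.c_[uv,np.ones(len(uv))]@np.linalg.inv(c['K']).T@M
    return o+d*((z-o[2])/d[:,2])[:,None]
def wplane(c,p,q,uv,z):
    uv=np.atleast_2d(np.array(uv,float));K=c['K'];x=(uv-K[:2,2])/[K[0,0],K[1,1]];t=np.linalg.norm(x,axis=1)
    d=np.c_[x*(np.sin(t)/t)[:,None],np.cos(t)];T=np.eye(4);T[:3,:3]=R.from_quat(q).as_matrix();T[:3,3]=p
    T=T@c['mount'];d=d@T[:3,:3].T;o=T[:3,3]
    return o+d*((z-o[2])/d[:,2])[:,None]
def wproj(c,p,q,P):
    T=np.eye(4);T[:3,:3]=R.from_quat(q).as_matrix();T[:3,3]=p;T=T@c['mount']
    x=(np.atleast_2d(P)-T[:3,3])@T[:3,:3];t=np.arctan2(np.hypot(x[:,0],x[:,1]),x[:,2])
    u=x[:,:2]/np.linalg.norm(x[:,:2],axis=1)[:,None]*t[:,None];K=c['K'];return u*[K[0,0],K[1,1]]+K[:2,2]
E
python3 - <<'E'
from h import *
np.set_printoptions(precision=4,suppress=True)
d=pickle.load(open('c0.pkl','rb'));s,e=d['scene'],d['side']
for n,a,b,z in(('s1',(268.6,197.9),(264.7,275.1),.073),('s2',(222,237.4),(350.5,298),.073),('g',(338.9,245.1),(326.4,212.4),.08)):
    print(n,plane(s,a,z),plane(e,b,z))
f=lambda l,x,y:np.array(l)/4+[x-.4,y-.4]
for n,l,x,y,z in(('base',[(127,57),(267,122),(188,236),(42,165)],300,230,.012),('white',[(113,48),(337,83),(328,222),(95,187)],415,195,.025),('red',[(41,254),(284,276),(294,440),(37,425)],415,195,.025)):
    P=plane(s,f(l,x,y),z);print(n,P[:,:2].tolist(),P.mean(0))
P=plane(s,[(353,218),(356,182),(160,240),(175,255),(197,297),(267,287),(247,171)],.01);print(P[:,:2])
E
```

```text
s1 [[ 0.4505 -0.2165  0.073 ]] [[ 0.452 -0.216  0.073]]
s2 [[ 0.5934 -0.2972  0.073 ]] [[ 0.5943 -0.2991  0.073 ]]
g [[ 0.5857 -0.0254  0.08  ]] [[ 0.5899 -0.0216  0.08  ]]
base [[0.525729458405212, -0.049804168377762595], [0.5650047227743231, 0.039105450841616485], [0.6547201683087857, 0.001903634160634271], [0.615390080410799, -0.08828519032212309]] [ 0.5902 -0.0243  0.012 ]
white [[0.3731133765136396, 0.21728388024188636], [0.3850804407572621, 0.3567021380318671], [0.5025497696682787, 0.34373521377677807], [0.4936136530025308, 0.2063362391470916]] [0.4386 0.281  0.025 ]
red [[0.5507915809909392, 0.17508295404948743], [0.5480947667536051, 0.3156891166224964], [0.6648846146954908, 0.3151745220101415], [0.6741780220681588, 0.17526084170816214]] [0.6095 0.2453 0.025 ]
[[ 0.4302 -0.0066]
 [ 0.2956 -0.0124]
 [ 0.5693 -0.4687]
 [ 0.6106 -0.4172]
 [ 0.7229 -0.3297]
 [ 0.6737 -0.179 ]
 [ 0.2925 -0.3142]]
```

Call:
{"api": "step_arm", "payload": {
  "moves": [
    [0,264,-380,20,0,0,0],
    [0,264,-380,20,0,0,0],
    [0,264,-380,20,0,0,0],
    [0,264,-380,20,0,0,0],
    [0,264,-380,20,0,0,0],
    [0,264,-380,20,0,0,0],
    [0,264,-380,20,0,0,0],
    [0,264,-380,20,0,0,0],
    [0,264,-380,20,0,0,0],
    [0,264,-380,20,0,0,0]
  ],
  "grip_force": 40
}}

```text
clock: 1.1
position: [0.5031, 0.1926, 0.2515]
ee_rot: [0.196, 0.981, -0.001, 0.001]
ft_force: [0.1, 0.1, 0.3]
grip_width: 0.995
grasp_force: 0.0
```

Run:
```python
from h import *
from workcell import manip
o=manip.get_obs();print(o['clock'],o['position'],o['ee_rot'],o['joint_pos'])
c=manip.camera('wrist');print(c['K'],c['mount'])
d=pickle.load(open('c0.pkl','rb'));print(plane(d['scene'],[(173,263)],.095))
```

```text
1.1 [0.50306028 0.19260849 0.25154219] [ 1.96495395e-01  9.80504265e-01 -6.63852874e-04  7.10359956e-04] [-0.68449283  0.12536612  0.255796    1.67466051 -0.03050485  1.34533702
  0.75142276]
[[371.64829954   0.         314.76095084]
 [  0.         371.64829954 238.30805535]
 [  0.           0.           1.        ]] [[-6.81873791e-05 -9.63653543e-01 -2.67155093e-01  6.72604490e-02]
 [ 9.99999887e-01  5.99626943e-05 -4.71526232e-04  4.43027803e-05]
 [ 4.70407263e-04 -2.67155095e-01  9.63653430e-01 -1.43371896e-01]
 [ 0.00000000e+00  0.00000000e+00  0.00000000e+00  1.00000000e+00]]
[[ 0.69930213 -0.37604593  0.095     ]]
```

Call:
{"api": "step_arm", "payload": {
  "moves": [
    [0,88,-222,0,0,0,0],
    [0,88,-222,0,0,0,0],
    [0,88,-222,0,0,0,0],
    [0,88,-222,0,0,0,0],
    [0,88,-222,0,0,0,0],
    [0,88,-222,0,0,0,0],
    [0,88,-222,0,0,0,0],
    [0,88,-222,0,0,0,0]
  ]
}}

```text
clock: 1.95
position: [0.5881, -0.0211, 0.251]
ee_rot: [0.191, 0.982, 0.0, -0.0]
ft_force: [-0.3, 0.6, 0.4]
grip_width: 1.0
grasp_force: 0.0
```

Run:
```python
from h import *
from workcell import manip
o=manip.get_obs();print(o['clock'],o['position'],o['ee_rot'])
c=manip.camera('wrist');cv2.imwrite('pics/w1.png',c['image']);pickle.dump((o['position'],o['ee_rot'],c),open('w1.pkl','wb'))
```

```text
1.95 [ 0.58806997 -0.02107805  0.25095383] [ 1.91368630e-01  9.81518033e-01  4.06863232e-04 -4.82737765e-04]
```

Call:
{"api": "step_arm", "payload": {
  "moves": [
    [0,-138,-192,-20,0,0,0],
    [0,-138,-192,-20,0,0,0],
    [0,-138,-192,-20,0,0,0],
    [0,-138,-192,-20,0,0,0],
    [0,-138,-192,-20,0,0,0],
    [0,-138,-192,-20,0,0,0],
    [0,-138,-192,-20,0,0,0],
    [0,-138,-192,-20,0,0,0]
  ]
}}

```text
clock: 2.8
position: [0.4514, -0.2134, 0.2314]
ee_rot: [0.191, 0.982, 0.0, 0.0]
ft_force: [0.4, -0.2, 0.4]
grip_width: 1.0
grasp_force: 0.0
```

Run:
```python
from h import *
from workcell import manip
o=manip.get_obs();print(o['clock'],o['position'],o['ee_rot'])
c=manip.camera('wrist');pickle.dump((o['position'],o['ee_rot'],c),open('w2.pkl','wb'))
p,q,w=pickle.load(open('w1.pkl','rb'))
print(wproj(w,p,q,[.589,-.023,.08]),wproj(w,p,q,[.5902,-.0243,.012]),wproj(c,o['position'],o['ee_rot'],[.451,-.216,.073]))
a=wproj(w,p,q,[.589,-.023,.04])[0].astype(int);b=wproj(c,o['position'],o['ee_rot'],[.451,-.216,.073])[0].astype(int)
print(a,b)
f=lambda im,k:cv2.resize(im[k[1]-75:k[1]+75,k[0]-50:k[0]+50],None,fx=4,fy=4,interpolation=cv2.INTER_CUBIC)
cv2.imwrite('pics/z3.png',np.hstack([f(w['image'],a),f(c['image'],b)]))
```

```text
2.8 [ 0.45136273 -0.21344919  0.23143547] [1.91126713e-01 9.81565323e-01 2.70379144e-04 1.52364350e-04]
[[313.11373526 218.1502674 ]] [[312.66586728 205.76958846]] [[311.77036337 219.98764615]]
[313 209] [311 219]
```

View pics/z3.png

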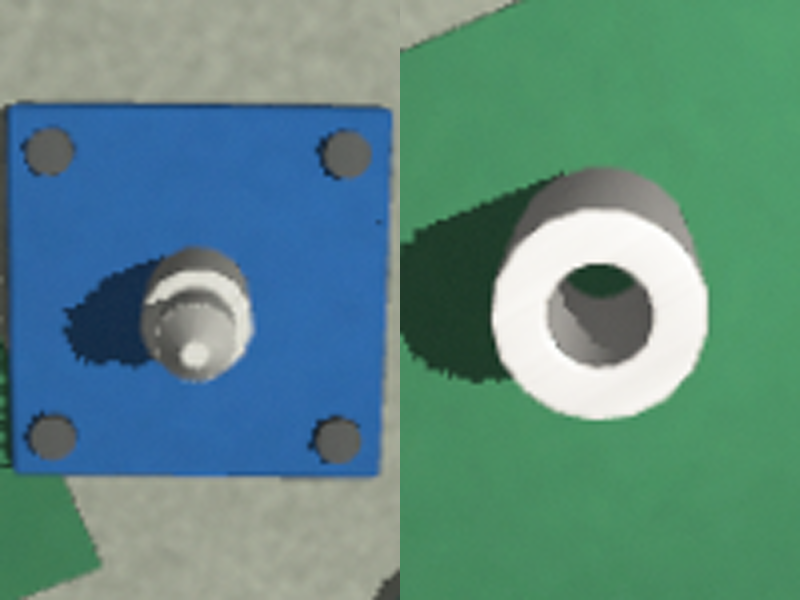

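The wrist crop shows the pin tip at full-image (311.4,222.1) and the sleeve's top-face centre at (310.6,222.1). Converting these to positions.

Run:
```python
from h import *
np.set_printoptions(precision=4,suppress=True)
p,q,w=pickle.load(open('w1.pkl','rb'))
f=lambda x,y:(x/4-.4+263,y/4-.4+134)
print(wplane(w,p,q,f(195,354),.08),wplane(w,p,q,f(197.5,325),.048))
B=wplane(w,p,q,[f(8,103),f(392,107),f(380,475),f(13,473)],.012);print(B,B.mean(0))
p,q,w=pickle.load(open('w2.pkl','rb'));print(wplane(w,p,q,(310.6,222.1),.073),wplane(w,p,q,(312,222.3),.073))
```

```text
[[ 0.5917 -0.0257  0.08  ]] [[ 0.592  -0.0255  0.048 ]]
[[ 0.5262 -0.0517  0.012 ]
 [ 0.5644  0.0394  0.012 ]
 [ 0.6558  0.0016  0.012 ]
 [ 0.6179 -0.0904  0.012 ]] [ 0.5911 -0.0253  0.012 ]
[[ 0.4523 -0.2176  0.073 ]] [[ 0.4529 -0.2166  0.073 ]]
```

Call:
{"api": "step_arm", "payload": {
  "moves": [
    [0,1,-4,-50,0,0,0],
    [0,1,-4,-100,0,0,0],
    [0,1,-4,-140,0,0,0],
    [0,1,-4,-170,0,0,0],
    [0,1,-4,-190,0,0,0],
    [0,1,-4,-199,0,0,0],
    [0,1,-4,-199,0,0,0],
    [0,1,-4,-199,0,0,0],
    [0,1,-4,-199,0,0,0]
  ]
}}

```text
clock: 3.75
position: [0.4523, -0.2195, 0.0335]
ee_rot: [0.192, 0.981, 0.0, 0.001]
ft_force: [-0.3, -0.1, -0.2]
grip_width: 1.001
grasp_force: 0.0
```

Call:
{"api": "step_arm", "payload": {
  "moves": [
    [0,0,2,0,0,0,0],
    [0.3,0,2,0,0,0,0],
    [0.6,0,2,0,0,0,0],
    [1,0,2,0,0,0,0],
    [1,0,2,0,0,0,0],
    [1,0,2,0,0,0,0],
    [1,0,2,0,0,0,0],
    [1,0,2,0,0,0,0]
  ],
  "grip_force": 40
}}

```text
clock: 4.55
position: [0.4515, -0.2174, 0.0327]
ee_rot: [0.193, 0.981, 0.0, 0.0]
ft_force: [-1.3, 1.0, 5.5]
grip_width: 0.53
grasp_force: 40.4
```

Call:
{"api": "step_arm", "payload": {
  "moves": [
    [1,0,0,20,0,0,0],
    [1,0,0,60,0,0,0],
    [1,0,0,100,0,0,0],
    [1,0,0,120,0,0,0],
    [1,0,0,120,0,0,0],
    [1,0,0,120,0,0,0]
  ]
}}

```text
clock: 5.15
position: [0.4509, -0.2171, 0.1514]
ee_rot: [0.193, 0.981, 0.0, -0.0]
ft_force: [-0.6, 1.6, -3.9]
grip_width: 0.522
grasp_force: 42.1
```

```bash
cat > look.py <<'E'
import sys
from h import *
from workcell import manip
def look(name,x,y,hw=100,hh=75,s=4,cam='wrist'):
    o=manip.get_obs();print(o['clock'],o['position'],o['ee_rot'],o['ft_force'],o['grip_width'],o['grasp_force'])
    c=manip.camera(cam);pickle.dump((o['position'],o['ee_rot'],c),open(name+'.pkl','wb'))
    cv2.imwrite(f'pics/{name}.png',cv2.resize(c['image'][max(y-hh,0):y+hh,max(x-hw,0):x+hw],None,fx=s,fy=s,interpolation=cv2.INTER_CUBIC))
E
python3 - <<'E'
from look import *
look('g1',313,235)
E
```

```text
5.15 [ 0.45090838 -0.21708767  0.15144031] [ 1.92592077e-01  9.81278812e-01  2.23365277e-04 -3.67524013e-04] [-0.64298877  1.64542815 -3.90079352] 0.5220235576473643 42.08720298483968
```

View pics/g1.png

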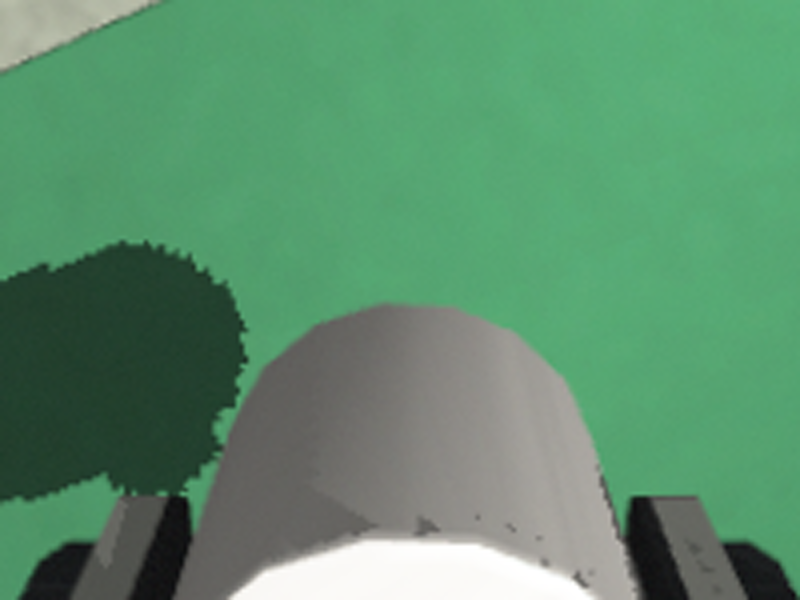

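The sleeve is held upright. Its top-face centre relative to the TCP can be fitted from this image.

```bash
cat >> look.py <<'E'
def topfit(name,z):
    p,q,c=pickle.load(open(name+'.pkl','rb'));im=c['image']
    m=((im.min(2)>170)*255).astype(np.uint8);m[:, :180]=0;m[:,460:]=0
    cs=cv2.findContours(m,cv2.RETR_EXTERNAL,cv2.CHAIN_APPROX_NONE)[0];k=max([k for k in cs if k[:,0,1].max()>300],key=cv2.contourArea)[:,0]
    P=wplane(c,p,q,k,z)[:,:2];A=np.c_[2*P,np.ones(len(P))];s=np.linalg.lstsq(A,(P**2).sum(1),rcond=None)[0]
    r=np.sqrt(s[2]+s[:2]@s[:2]);Rm=R.from_quat(q).as_matrix()
    print('top',s[:2],'r',r,'rel TCP world',s[:2]-p[:2],'tool',Rm.T[:2,:2]@(s[:2]-p[:2]),k.min(0),k.max(0))
E
python3 -c "
from look import *
topfit('g1',.1917)"
```

```text
top [ 0.44140398 -0.21182404] r 0.012200460518955049 rel TCP world [-0.0095044   0.00526363] tool [0.01078884 0.00128075] [261 295] [376 329]
```

```bash
python3 -c "
from look import *
p,q,c=pickle.load(open('g1.pkl','rb'));im=c['image']
for y in range(285,480,8): print(y,im[y,220:420:20].min(1).tolist())
t=np.linspace(0,2*np.pi,9)[:8]
C=np.array([.4515,-.2174]);P=np.c_[C[0]+.023*np.cos(t),C[1]+.023*np.sin(t),.1917+0*t];print(wproj(c,p,q,P))"
```

```text
285 [60, 79, 64, 96, 114, 131, 147, 161, 96, 83]
293 [78, 96, 30, 96, 116, 145, 144, 161, 98, 82]
301 [77, 77, 91, 145, 247, 247, 254, 162, 24, 22]
309 [23, 78, 93, 246, 247, 247, 249, 243, 16, 22]
317 [24, 77, 162, 247, 247, 248, 247, 248, 18, 77]
325 [24, 27, 120, 246, 201, 117, 117, 119, 19, 41]
333 [23, 59, 119, 119, 91, 93, 117, 121, 92, 26]
341 [21, 19, 119, 121, 92, 96, 90, 117, 117, 28]
349 [20, 20, 122, 114, 92, 94, 90, 118, 116, 23]
357 [23, 22, 119, 105, 94, 96, 90, 118, 115, 27]
365 [22, 24, 119, 119, 94, 93, 91, 117, 57, 26]
373 [24, 22, 119, 119, 95, 94, 98, 116, 18, 27]
381 [23, 21, 118, 117, 119, 99, 117, 115, 74, 26]
389 [23, 23, 34, 117, 117, 116, 114, 119, 24, 28]
397 [25, 23, 23, 24, 38, 112, 22, 20, 23, 27]
405 [21, 21, 22, 23, 20, 21, 19, 21, 27, 23]
413 [24, 20, 19, 24, 21, 22, 24, 22, 23, 21]
421 [22, 20, 22, 22, 24, 23, 21, 23, 22, 22]
429 [24, 22, 21, 22, 23, 23, 24, 24, 27, 26]
437 [26, 25, 23, 24, 18, 21, 23, 22, 23, 30]
445 [23, 21, 22, 24, 23, 23, 21, 21, 22, 27]
453 [22, 22, 23, 22, 21, 22, 21, 21, 22, 28]
461 [23, 24, 23, 22, 23, 22, 18, 24, 23, 20]
469 [20, 25, 22, 25, 18, 21, 22, 22, 22, 24]
477 [22, 23, 25, 20, 23, 21, 21, 24, 21, 24]
[[339.10415327 402.63689916]
 [376.78548788 374.5048046 ]
 [381.17687528 330.51114528]
 [343.92286183 295.68332614]
 [286.01023385 295.41824296]
 [248.3075592  329.92486386]
 [252.18769617 373.97834088]
 [289.56977157 402.43299803]]
```

```bash
cat >> look.py <<'E'
from scipy.optimize import least_squares
def facefit(name,rows=(280,330),rear=(365,420)):
    p,q,c=pickle.load(open(name+'.pkl','rb'));g=c['image'].min(2).astype(int);pts=[]
    for x in range(275,360,3):
        y=[y for y in range(*rows) if g[y,x]>200]
        if y: pts.append((x,y[0]-.5))
        y=[y for y in range(*rear) if g[y,x]>65]
        if y: pts.append((x,y[-1]+.5))
    pts=np.array(pts)
    def f(v): return np.linalg.norm(wplane(c,p,q,pts,v[2])[:,:2]-v[:2],axis=1)-.023
    s=least_squares(f,[p[0],p[1],p[2]+.035],loss='soft_l1',f_scale=.0005);v=s.x
    Rm=R.from_quat(q).as_matrix();print(len(pts),'face',v,'rms',np.sqrt(np.mean(s.fun**2)),'tool',Rm.T@(v-p))
    return pts
E
python3 -c "
from look import *
print(facefit('g1').tolist())"
```

```text
58 face [ 0.4574615  -0.21935359  0.18023112] rms 0.0008669951845172537 tool [-0.0069002   0.00038762 -0.02879627]
[[275.0, 305.5], [275.0, 393.5], [278.0, 302.5], [278.0, 393.5], [281.0, 301.5], [281.0, 393.5], [284.0, 300.5], [284.0, 393.5], [287.0, 299.5], [287.0, 394.5], [290.0, 298.5], [290.0, 394.5], [293.0, 297.5], [293.0, 395.5], [296.0, 297.5], [296.0, 395.5], [299.0, 296.5], [299.0, 396.5], [302.0, 295.5], [302.0, 397.5], [305.0, 294.5], [305.0, 397.5], [308.0, 294.5], [308.0, 398.5], [311.0, 294.5], [311.0, 398.5], [314.0, 294.5], [314.0, 398.5], [317.0, 294.5], [317.0, 398.5], [320.0, 294.5], [320.0, 398.5], [323.0, 294.5], [323.0, 397.5], [326.0, 295.5], [326.0, 397.5], [329.0, 295.5], [329.0, 396.5], [332.0, 295.5], [332.0, 396.5], [335.0, 296.5], [335.0, 395.5], [338.0, 297.5], [338.0, 395.5], [341.0, 298.5], [341.0, 394.5], [344.0, 299.5], [344.0, 394.5], [347.0, 300.5], [347.0, 393.5], [350.0, 301.5], [350.0, 393.5], [353.0, 302.5], [353.0, 393.5], [356.0, 304.5], [356.0, 393.5], [359.0, 307.5], [359.0, 393.5]]
```

```bash
cat >> look.py <<'E'
def frontfit(name,dz,thr=200,rows=(280,330)):
    p,q,c=pickle.load(open(name+'.pkl','rb'));g=c['image'].min(2).astype(int);pts=[]
    for x in range(265,368,3):
        y=[y for y in range(*rows) if g[y,x]>thr]
        if y: pts.append((x,y[0]-.5))
    pts=np.array(pts)
    for z in (p[2]+dz,p[2]+dz-.004):
        f=lambda v:np.linalg.norm(wplane(c,p,q,pts,z)[:,:2]-v,axis=1)-.023
        s=least_squares(f,p[:2],loss='soft_l1',f_scale=.0005);Rm=R.from_quat(q).as_matrix()
        print('front z',z,s.x,'rms',np.sqrt(np.mean(s.fun**2)),'tool',Rm.T[:2,:2]@(s.x-p[:2]))
E
python3 -c "
from look import *
frontfit('g1',.0403)"
```

```text
front z 0.19174031464855582 [ 0.45290842 -0.21761687] rms 0.0001602764285644585 tool [-0.0020517   0.00026602]
front z 0.1877403146485558 [ 0.4544968  -0.21825372] rms 0.0001465311225517806 tool [-0.00376295  0.00027678]
```

Call:
{"api": "step_arm", "payload": {
  "moves": [
    [1,139,192,0,0,0,0],
    [1,139,192,0,0,0,0],
    [1,139,192,0,0,0,0],
    [1,139,192,0,0,0,0],
    [1,139,192,0,0,0,0],
    [1,139,192,0,0,0,0],
    [1,139,192,0,0,0,0],
    [1,139,192,0,0,0,0],
    [1,139,192,0,0,0,0]
  ]
}}

```text
clock: 6.1
position: [0.5896, -0.0269, 0.1518]
ee_rot: [0.194, 0.981, -0.0, -0.0]
ft_force: [-0.2, -0.2, -2.9]
grip_width: 0.527
grasp_force: 42.3
```

Run:
```python
from look import *
look('g2',313,225)
frontfit('g2',.0403)
look('g2s',326,210,66,50,6,'side');look('g2c',339,250,66,50,6,'scene')
a=cv2.imread('pics/g2.png');b=np.hstack([cv2.imread('pics/g2s.png'),cv2.imread('pics/g2c.png')])[:,:1600]
b=cv2.resize(b,(800,300));cv2.imwrite('pics/g2x.png',np.vstack([a[300-300:300],b]))
```

```text
6.1 [ 0.58958687 -0.02685677  0.15177396] [ 1.93738187e-01  9.81053125e-01 -2.46521893e-04 -4.69451670e-04] [-0.23346259 -0.20633177 -2.87406548] 0.526806785237613 42.29661371558905
front z 0.19207396010565186 [ 0.59157105 -0.02739087] rms 0.0001684992153526242 tool [-0.00203826  0.00026025]
front z 0.18807396010565186 [ 0.59315746 -0.02803388] rms 0.000149722057296352 tool [-0.00375001  0.00026855]
6.15 [ 0.58977036 -0.02663335  0.15206448] [ 1.93615605e-01  9.81077432e-01 -8.64414337e-05 -2.48822385e-04] [-0.34114198  0.36701121 -2.46760252] 0.5229168990141408 42.29789983481169
6.2 [ 0.58993401 -0.02642527  0.15225909] [ 1.93485234e-01  9.81103183e-01  3.35974868e-05 -8.26077329e-05] [-2.04192388e-01  7.97431992e-04 -4.09031611e+00] 0.5266998411679474 42.297719065099955
```

View pics/g2x.png

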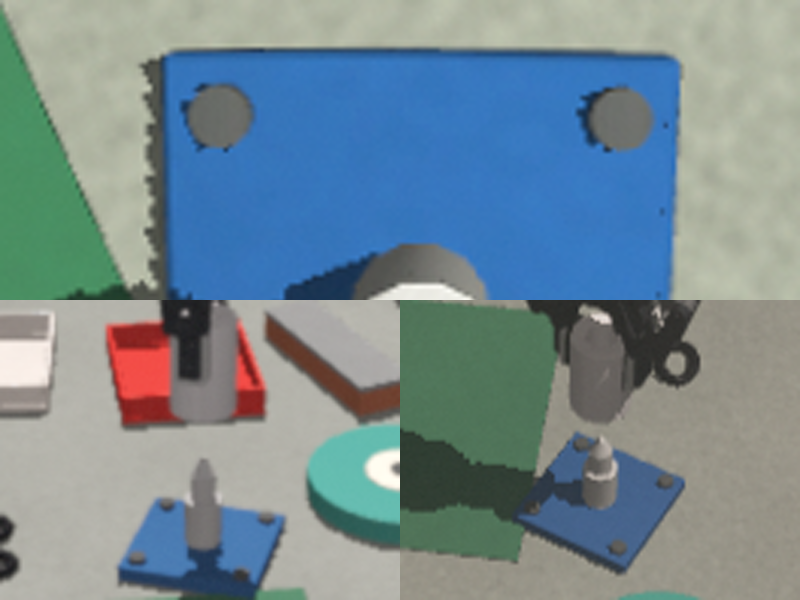

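Call:
{"api": "step_arm", "payload": {
  "moves": [
    [1,0,1,-15,0,0,0],
    [1,0,1,-30,0,0,0],
    [1,0,1,-38,0,0,0],
    [1,0,1,-43,0,0,0],
    [1,0,1,-47,0,0,0],
    [1,0,1,-51,0,0,0],
    [1,0,1,-55,0,0,0],
    [1,0,1,-58,0,0,0],
    [1,0,1,-60,0,0,0],
    [1,0,1,-60,0,0,0]
  ]
}}

```text
clock: 7.25
position: [0.5902, -0.0244, 0.0921]
ee_rot: [0.193, 0.981, -0.0, -0.0]
ft_force: [-0.1, -0.5, -3.4]
grip_width: 0.526
grasp_force: 42.3
```

Call:
{"api": "step_arm", "payload": {
  "moves": [
    [1,0,0,-3,0,0,0],
    [1,0,0,-6,0,0,0],
    [1,0,0,-9,0,0,0],
    [1,0,0,-11,0,0,0],
    [1,0,0,-12,0,0,0],
    [1,0,0,-13,0,0,0],
    [1,0,0,-14,0,0,0],
    [1,0,0,-15,0,0,0],
    [1,0,0,-15,0,0,0]
  ]
}}

```text
clock: 8.15
position: [0.5905, -0.0244, 0.0778]
ee_rot: [0.193, 0.981, 0.0, 0.0]
ft_force: [-2.0, 0.5, 1.9]
grip_width: 0.526
grasp_force: 42.7
```

Call:
{"api": "step_arm", "payload": {
  "moves": [
    [0.3,0,0,0,0,0,0],
    [0.3,0,0,0,0,0,0],
    [0.3,0,0,0,0,0,0],
    [0.3,0,0,0,0,0,0],
    [0.3,0,0,0,0,0,0],
    [0.3,0,0,0,0,0,0],
    [0.3,0,0,0,0,0,0],
    [0.3,0,0,0,0,0,0],
    [0.3,0,0,0,0,0,0],
    [0.3,0,0,0,0,0,0]
  ]
}}

```text
clock: 9.15
position: [0.5903, -0.0244, 0.0773]
ee_rot: [0.193, 0.981, 0.0, 0.0]
ft_force: [-0.2, -0.0, 0.0]
grip_width: 0.702
grasp_force: 0.0
```

Run:
```python
from look import *
look('r1',313,225);frontfit('r1',.0403);look('r1s',326,210,66,50,6,'side');look('r1c',339,250,66,50,6,'scene')
```

```text
9.15 [ 0.59034281 -0.02438338  0.07733666] [1.92673582e-01 9.81262905e-01 3.62663960e-05 1.00835066e-05] [-0.21595737 -0.03531703  0.04237706] 0.7023681686347328 0.0
front z 0.11763665899179972 [ 0.59268308 -0.02499101] rms 0.00016732977058850265 tool [-0.00239628  0.00032241]
front z 0.11363665899179971 [ 0.59428493 -0.02563629] rms 0.00016101447248706004 tool [-0.00412319  0.00033074]
9.2 [ 0.59033377 -0.0243653   0.07735097] [1.92669411e-01 9.81263724e-01 4.88346139e-05 3.56011207e-07] [-0.21084091  0.12608036  0.83638114] 0.7022394478652417 0.0
9.25 [ 0.59033552 -0.02436901  0.07733643] [1.92660035e-01 9.81265565e-01 4.71259923e-05 1.34483832e-06] [-0.73716224  0.30945363 -0.30056917] 0.6970281892351815 0.0
```

Call:
{"api": "step_arm", "payload": {
  "moves": [
    [1,0,0,0,0,0,0],
    [1,0,0,0,0,0,0],
    [1,0,0,0,0,0,0],
    [1,0,0,0,0,0,0],
    [1,0,0,0,0,0,0],
    [1,0,0,10,0,0,0],
    [1,0,0,30,0,0,0],
    [1,0,0,50,0,0,0],
    [1,0,0,65,0,0,0],
    [1,0,0,65,0,0,0]
  ]
}}

```text
clock: 10.3
position: [0.5914, -0.0245, 0.1445]
ee_rot: [0.193, 0.981, 0.001, 0.002]
ft_force: [-0.4, 0.1, -2.5]
grip_width: 0.526
grasp_force: 41.6
```

Call:
{"api": "step_arm", "payload": {
  "moves": [
    [1,17,270,0,0,0,0],
    [1,17,270,0,0,0,0],
    [1,17,270,0,0,0,0],
    [1,17,270,0,0,0,0],
    [1,17,270,0,0,0,0],
    [1,17,270,0,0,0,0],
    [1,17,270,0,0,0,0],
    [1,17,270,0,0,0,0],
    [1,17,270,0,0,0,0],
    [1,17,270,0,0,0,0]
  ]
}}

```text
clock: 11.3
position: [0.6077, 0.2437, 0.1422]
ee_rot: [0.194, 0.981, -0.0, 0.0]
ft_force: [0.7, -0.1, -2.1]
grip_width: 0.527
grasp_force: 41.9
```

Call:
{"api": "step_arm", "payload": {
  "moves": [
    [1,0,0,-35,0,0,0],
    [1,0,0,-65,0,0,0],
    [1,0,0,-85,0,0,0],
    [1,0,0,-97,0,0,0],
    [1,0,0,-103,0,0,0],
    [1,0,0,-105,0,0,0],
    [1,0,0,-106,0,0,0],
    [1,0,0,-107,0,0,0],
    [1,0,0,-107,0,0,0]
  ]
}}

```text
clock: 12.2
position: [0.6077, 0.2458, 0.036]
ee_rot: [0.193, 0.981, 0.0, 0.0]
ft_force: [0.3, 0.3, -3.5]
grip_width: 0.525
grasp_force: 41.9
```

Call:
{"api": "step_arm", "payload": {
  "moves": [
    [1,0,0,-1,0,0,0],
    [1,0,0,-1.5,0,0,0],
    [1,0,0,-2,0,0,0],
    [1,0,0,-2,0,0,0]
  ]
}}

```text
clock: 12.6
position: [0.6074, 0.2457, 0.0336]
ee_rot: [0.193, 0.981, 0.0, 0.0]
ft_force: [-1.4, -0.7, 1.4]
grip_width: 0.526
grasp_force: 42.2
```

Call:
{"api": "step_arm", "payload": {
  "moves": [
    [0.2,0,0,0,0,0,0],
    [0.2,0,0,0,0,0,0],
    [0.2,0,0,0,0,0,0],
    [0,0,0,0,0,0,0],
    [0,0,0,15,0,0,0],
    [0,0,0,45,0,0,0],
    [0,0,0,95,0,0,0],
    [0,0,0,145,0,0,0],
    [0,0,0,195,0,0,0],
    [0,0,0,195,0,0,0]
  ]
}}

```text
clock: 13.6
position: [0.6104, 0.2463, 0.238]
ee_rot: [0.193, 0.981, 0.004, 0.005]
ft_force: [0.9, -0.2, -0.9]
grip_width: 1.0
grasp_force: 0.0
```

Call:
{"api": "step_arm", "payload": {
  "moves": [
    [0,-13,-544,2,0,0,0],
    [0,-13,-544,2,0,0,0],
    [0,-13,-544,2,0,0,0],
    [0,-13,-544,2,0,0,0],
    [0,-13,-544,2,0,0,0],
    [0,-13,-544,2,0,0,0],
    [0,-13,-544,2,0,0,0],
    [0,-13,-544,2,0,0,0],
    [0,-13,-544,2,0,0,0],
    [0,-13,-544,2,0,0,0]
  ]
}}

```text
clock: 14.6
position: [0.5951, -0.2562, 0.2314]
ee_rot: [0.193, 0.981, 0.0, 0.001]
ft_force: [1.3, -0.5, 0.4]
grip_width: 1.003
grasp_force: 0.0
```

Call:
{"api": "step_arm", "payload": {
  "moves": [
    [0,0,0,0,0,0,0],
    [0,0,0,0,0,0,0],
    [0,0,0,0,0,0,0],
    [0,0,0,0,0,0,0],
    [0,0,0,0,0,0,0]
  ]
}}

```text
clock: 15.1
position: [0.5959, -0.2528, 0.2304]
ee_rot: [0.192, 0.981, 0.0, 0.0]
ft_force: [-0.3, -0.1, -0.8]
grip_width: 0.999
grasp_force: 0.0
```

Call:
{"api": "step_arm", "payload": {
  "moves": [
    [0,-2,-45,0,0,0,0],
    [0,-2,-45,0,0,0,0],
    [0,-2,-45,0,0,0,0],
    [0,-2,-45,0,0,0,0],
    [0,-2,-45,0,0,0,0]
  ]
}}

```text
clock: 15.6
position: [0.5939, -0.2978, 0.2302]
ee_rot: [0.192, 0.981, 0.0, 0.0]
ft_force: [0.1, 0.0, 0.5]
grip_width: 0.998
grasp_force: 0.0
```

Run:
```python
from look import *
look('s2',312,222,50,60)
look('s2s',320,180,100,60,4,'side')
a=cv2.imread('pics/s2.png');b=cv2.imread('pics/s2s.png')
cv2.imwrite('pics/s2x.png',np.hstack([a,b[:,:400] if 0 else cv2.resize(b,(400,240)).repeat(1,0)]) if 0 else np.hstack([a,cv2.copyMakeBorder(cv2.resize(b,(400,240)),0,240,0,0,0)]))
```

```text
15.6 [ 0.59391899 -0.29784604  0.23018974] [1.91751035e-01 9.81443525e-01 3.82251690e-04 3.24026078e-05] [0.13629856 0.03779025 0.45568089] 0.9984575520820557 0.0
15.65 [ 0.59387243 -0.29796823  0.23018979] [1.91812409e-01 9.81431554e-01 3.22374470e-04 3.24202886e-05] [ 1.06738304  0.59636812 -0.37332996] 0.9998303351980738 0.0
```

View pics/s2x.png

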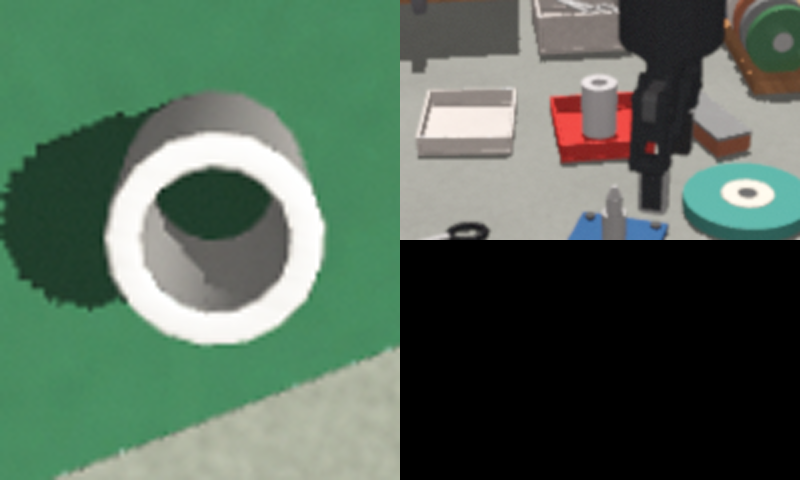

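The first sleeve stands upright in the red tray. The second sleeve's top-face centre is at wrist px (315.5,221.1).

Run:
```python
from h import *
p,q,w=pickle.load(open('s2.pkl','rb'));P=wplane(w,p,q,(315.5,221.1),.073)[0];print(P,P[:2]-p[:2])
```

```text
[ 0.59530727 -0.29773198  0.073     ] [0.00138828 0.00011406]
```

Call:
{"api": "step_arm", "payload": {
  "moves": [
    [0,1,0,-50,0,0,0],
    [0,1,0,-100,0,0,0],
    [0,1,0,-140,0,0,0],
    [0,1,0,-170,0,0,0],
    [0,1,0,-190,0,0,0],
    [0,1,0,-198,0,0,0],
    [0,1,0,-198,0,0,0],
    [0,1,0,-198,0,0,0],
    [0,1,0,-198,0,0,0]
  ]
}}

```text
clock: 16.6
position: [0.5953, -0.2996, 0.0338]
ee_rot: [0.193, 0.981, -0.0, 0.001]
ft_force: [0.3, 0.8, -0.4]
grip_width: 0.998
grasp_force: 0.0
```

Call:
{"api": "step_arm", "payload": {
  "moves": [
    [0.3,0,0,0,0,0,0],
    [0.6,0,0,0,0,0,0],
    [1,0,0,0,0,0,0],
    [1,0,0,0,0,0,0],
    [1,0,0,0,0,0,0],
    [1,0,0,0,0,0,0],
    [1,0,0,0,0,0,0]
  ]
}}

```text
clock: 17.3
position: [0.5948, -0.2993, 0.0329]
ee_rot: [0.193, 0.981, 0.0, 0.0]
ft_force: [-1.5, 1.2, 6.6]
grip_width: 0.538
grasp_force: 41.1
```

Call:
{"api": "step_arm", "payload": {
  "moves": [
    [1,0,0,20,0,0,0],
    [1,0,0,60,0,0,0],
    [1,0,0,100,0,0,0],
    [1,0,0,120,0,0,0],
    [1,0,0,120,0,0,0],
    [1,0,0,120,0,0,0]
  ]
}}

```text
clock: 17.9
position: [0.5941, -0.299, 0.1513]
ee_rot: [0.193, 0.981, 0.0, -0.0]
ft_force: [-0.6, 0.4, -2.3]
grip_width: 0.535
grasp_force: 41.6
```

Call:
{"api": "step_arm", "payload": {
  "moves": [
    [1,-4,272,0,0,0,0],
    [1,-4,272,0,0,0,0],
    [1,-4,272,0,0,0,0],
    [1,-4,272,0,0,0,0],
    [1,-4,272,0,0,0,0],
    [1,-4,272,0,0,0,0],
    [1,-4,272,0,0,0,0],
    [1,-4,272,0,0,0,0],
    [1,-4,272,0,0,0,0],
    [1,-4,272,0,0,0,0]
  ]
}}

```text
clock: 18.9
position: [0.5901, -0.029, 0.1517]
ee_rot: [0.194, 0.981, -0.0, -0.0]
ft_force: [0.2, -0.3, -1.9]
grip_width: 0.535
grasp_force: 41.8
```

Call:
{"api": "step_arm", "payload": {
  "moves": [
    [1,0,0,0,0,0,0],
    [1,0,0,0,0,0,0],
    [1,0,0,0,0,0,0]
  ]
}}

```text
clock: 19.2
position: [0.5904, -0.0276, 0.1522]
ee_rot: [0.193, 0.981, 0.0, 0.0]
ft_force: [-0.6, -0.3, -1.2]
grip_width: 0.533
grasp_force: 41.8
```

Run:
```python
from look import *
look('g4',313,225);frontfit('g4',.0403)
```

```text
19.2 [ 0.59039136 -0.02756845  0.15217325] [1.92907419e-01 9.81216962e-01 1.93336467e-05 1.87044340e-05] [-0.6161188  -0.3135464  -1.23569709] 0.5334140144964437 41.77289217710495
front z 0.1924732478965341 [ 0.59167918 -0.02773174] rms 0.00014799820604581815 tool [-0.00125379  0.00033639]
front z 0.1884732478965341 [ 0.59324068 -0.02835481] rms 0.00013831453328491932 tool [-0.00293495  0.00035082]
```

Call:
{"api": "step_arm", "payload": {
  "moves": [
    [1,0,2,-15,0,0,0],
    [1,0,2,-30,0,0,0],
    [1,0,2,-40,0,0,0],
    [1,0,2,-46,0,0,0],
    [1,0,2,-52,0,0,0],
    [1,0,2,-58,0,0,0],
    [1,0,2,-64,0,0,0],
    [1,0,2,-68,0,0,0],
    [1,0,2,-70,0,0,0],
    [1,0,2,-70,0,0,0]
  ]
}}

```text
clock: 20.25
position: [0.5903, -0.0253, 0.082]
ee_rot: [0.193, 0.981, 0.0, -0.0]
ft_force: [0.3, -0.9, -1.2]
grip_width: 0.535
grasp_force: 41.8
```

Run:
```python
from look import *
look('g5',313,225);frontfit('g5',.0403)
```

```text
20.25 [ 0.59033803 -0.02526209  0.08201592] [ 1.92706570e-01  9.81256425e-01  9.69193283e-06 -8.26408321e-05] [ 0.28499274 -0.93119697 -1.22853079] 0.5345162610919406 41.76979064941406
front z 0.12231592042839715 [ 0.59163585 -0.02541425] rms 0.0001610577942308662 tool [-0.00125896  0.00034997]
front z 0.11831592042839714 [ 0.59319468 -0.02604702] rms 0.00014978029019857382 tool [-0.00294132  0.00035373]
```

Call:
{"api": "step_arm", "payload": {
  "moves": [
    [1,0,0,-2,0,0,0],
    [1,0,0,-4,0,0,0],
    [1,0,0,-6,0,0,0],
    [1,0,0,-7,0,0,0],
    [1,0,0,-7,0,0,0]
  ]
}}

```text
clock: 20.8
position: [0.5903, -0.0252, 0.075]
ee_rot: [0.193, 0.981, -0.0, -0.0]
ft_force: [1.2, -0.1, -1.7]
grip_width: 0.538
grasp_force: 41.8
```

Call:
{"api": "step_arm", "payload": {
  "moves": [
    [1,0,0,-5,0,0,0],
    [1,0,0,-10,0,0,0],
    [1,0,0,-15,0,0,0],
    [1,0,0,-20,0,0,0],
    [1,0,0,-25,0,0,0],
    [1,0,0,-28,0,0,0],
    [1,0,0,-30,0,0,0],
    [1,0,0,-31,0,0,0],
    [1,0,0,-31,0,0,0]
  ]
}}

```text
clock: 21.7
position: [0.5904, -0.0253, 0.0442]
ee_rot: [0.193, 0.981, 0.0, 0.0]
ft_force: [0.4, -0.3, -2.2]
grip_width: 0.534
grasp_force: 41.8
```

Call:
{"api": "step_arm", "payload": {
  "moves": [
    [1,0,0,-1,0,0,0],
    [1,0,0,-2,0,0,0],
    [1,0,0,-2.5,0,0,0],
    [1,0,0,-2.5,0,0,0]
  ]
}}

```text
clock: 22.1
position: [0.5905, -0.0252, 0.0419]
ee_rot: [0.193, 0.981, 0.0, 0.0]
ft_force: [-1.5, 1.2, 0.6]
grip_width: 0.534
grasp_force: 42.0
```

Contact came at the base, so this sleeve went fully home. I'll release it to rest, then regrip and lift.

Call:
{"api": "step_arm", "payload": {
  "moves": [
    [0.3,0,0,0,0,0,0],
    [0.3,0,0,0,0,0,0],
    [0.3,0,0,0,0,0,0],
    [0.3,0,0,0,0,0,0],
    [0.3,0,0,0,0,0,0],
    [0.3,0,0,0,0,0,0],
    [0.3,0,0,0,0,0,0],
    [0.3,0,0,0,0,0,0],
    [0.3,0,0,0,0,0,0],
    [0.3,0,0,0,0,0,0]
  ]
}}

```text
clock: 23.1
position: [0.5904, -0.0252, 0.0417]
ee_rot: [0.193, 0.981, 0.0, -0.0]
ft_force: [-0.7, 0.1, -1.1]
grip_width: 0.705
grasp_force: 0.0
```

Call:
{"api": "step_arm", "payload": {
  "moves": [
    [1,0,0,0,0,0,0],
    [1,0,0,0,0,0,0],
    [1,0,0,0,0,0,0],
    [1,0,0,0,0,0,0],
    [1,0,0,0,0,0,0],
    [1,0,0,5,0,0,0],
    [1,0,0,15,0,0,0],
    [1,0,0,25,0,0,0],
    [1,0,0,35,0,0,0],
    [1,0,0,45,0,0,0]
  ]
}}

```text
clock: 24.1
position: [0.5905, -0.0252, 0.0878]
ee_rot: [0.193, 0.981, 0.0, 0.0]
ft_force: [1.3, 0.3, -1.9]
grip_width: 0.538
grasp_force: 41.2
```

Call:
{"api": "step_arm", "payload": {
  "moves": [
    [1,0,0,15,0,0,0],
    [1,0,0,35,0,0,0],
    [1,0,0,55,0,0,0],
    [1,0,0,60,0,0,0],
    [1,0,0,60,0,0,0]
  ]
}}

```text
clock: 24.6
position: [0.5909, -0.0252, 0.1477]
ee_rot: [0.193, 0.981, 0.0, 0.001]
ft_force: [0.2, 0.2, -2.1]
grip_width: 0.54
grasp_force: 41.2
```

Call:
{"api": "step_arm", "payload": {
  "moves": [
    [1,-153,306,0,0,0,0],
    [1,-153,306,0,0,0,0],
    [1,-153,306,0,0,0,0],
    [1,-153,306,0,0,0,0],
    [1,-153,306,0,0,0,0],
    [1,-153,306,0,0,0,0],
    [1,-153,306,0,0,0,0],
    [1,-153,306,0,0,0,0],
    [1,-153,306,0,0,0,0],
    [1,-153,306,0,0,0,0]
  ]
}}

```text
clock: 25.6
position: [0.4378, 0.2793, 0.1461]
ee_rot: [0.193, 0.981, -0.001, -0.0]
ft_force: [-0.3, 0.6, -2.5]
grip_width: 0.533
grasp_force: 41.5
```

Call:
{"api": "step_arm", "payload": {
  "moves": [
    [1,0,0,0,0,0,0],
    [1,0,0,0,0,0,0],
    [1,0,0,0,0,0,0]
  ]
}}

```text
clock: 25.9
position: [0.4377, 0.2801, 0.1466]
ee_rot: [0.193, 0.981, 0.0, -0.0]
ft_force: [0.3, 0.4, -2.1]
grip_width: 0.536
grasp_force: 41.5
```

Contact is expected at TCP z ≈ 0.034.

Call:
{"api": "step_arm", "payload": {
  "moves": [
    [1,0,0,-35,0,0,0],
    [1,0,0,-65,0,0,0],
    [1,0,0,-87,0,0,0],
    [1,0,0,-100,0,0,0],
    [1,0,0,-107,0,0,0],
    [1,0,0,-109,0,0,0],
    [1,0,0,-110,0,0,0],
    [1,0,0,-111,0,0,0],
    [1,0,0,-111,0,0,0]
  ]
}}

```text
clock: 26.8
position: [0.4377, 0.281, 0.0363]
ee_rot: [0.193, 0.981, 0.0, 0.0]
ft_force: [0.1, 0.1, -1.8]
grip_width: 0.536
grasp_force: 41.5
```

Call:
{"api": "step_arm", "payload": {
  "moves": [
    [1,0,0,-1,0,0,0],
    [1,0,0,-1.5,0,0,0],
    [1,0,0,-2,0,0,0],
    [1,0,0,-2,0,0,0]
  ]
}}

```text
clock: 27.2
position: [0.4375, 0.2808, 0.0339]
ee_rot: [0.193, 0.981, 0.0, 0.0]
ft_force: [-1.4, -0.9, 2.0]
grip_width: 0.536
grasp_force: 41.8
```

Call:
{"api": "step_arm", "payload": {
  "moves": [
    [0.2,0,0,0,0,0,0],
    [0.2,0,0,0,0,0,0],
    [0.2,0,0,0,0,0,0],
    [0,0,0,0,0,0,0],
    [0,0,0,15,0,0,0],
    [0,0,0,45,0,0,0],
    [0,0,0,95,0,0,0],
    [0,0,0,145,0,0,0],
    [0,0,0,195,0,0,0],
    [0,0,0,195,0,0,0]
  ]
}}

```text
clock: 28.2
position: [0.44, 0.2825, 0.2358]
ee_rot: [0.193, 0.981, 0.005, 0.003]
ft_force: [0.7, 0.4, -0.7]
grip_width: 0.996
grasp_force: 0.0
```

Call:
{"api": "step_arm", "payload": {
  "moves": [
    [0,0,0,0,0,0,0],
    [0,0,0,0,0,0,0],
    [0,0,0,0,0,0,0]
  ]
}}

```text
clock: 28.5
position: [0.4368, 0.2803, 0.2273]
ee_rot: [0.193, 0.981, -0.001, -0.001]
ft_force: [0.6, -0.1, 0.4]
grip_width: 1.002
grasp_force: 0.0
```

Run:
```python
from look import *
look('end',320,240,320,240,1,'side')
```

```text
28.5 [0.43682611 0.28033343 0.22728684] [ 1.92658116e-01  9.81265198e-01 -9.76051766e-04 -7.13384967e-04] [ 0.61169399 -0.12244526  0.4190057 ] 1.0015498801266876 0.0
```

View pics/end.png

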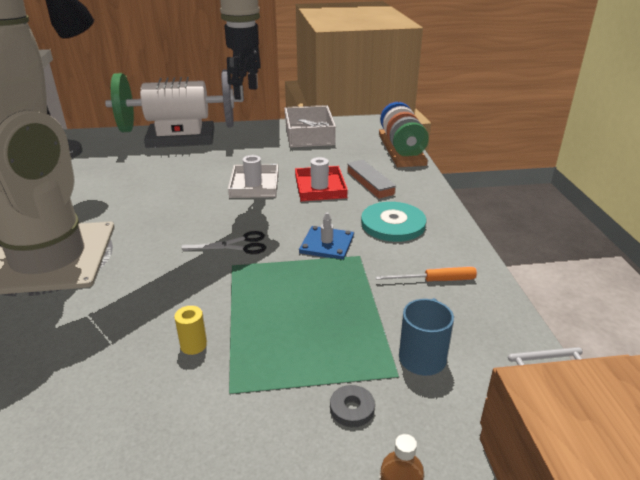

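The final view shows the sleeves upright in the white box (253,171) and the red tray (319,174), with everything else where it was.

```bash
python3 -c "
from workcell import manip
print(manip.hand_in())"
```

```text
the job is handed in; nothing more can be done
None
```

Job done and handed in at about 28.5 s of the 72 s allowed: the sleeve that stopped at the step stands upright in the red tray, and the one that went fully home stands upright in the white box.

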